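# Store the workshop bottles in the twist-lock tub

### The arm

A 6-joint arm with a two-finger parallel gripper is mounted at the origin on a cart in front of the work surface, level with it; the furniture and walls round the work are solid. World frame = base frame: x ahead of the robot, y to its left, z up, the work surface at z = 0. Lengths are in m, angles in rad, forces in N, time in s.
With the tool pointing down it reaches from about 0.4 to 0.825 m from the base axis. Payload 7 kg.
Tool frame: the origin (TCP) lies between the finger pads; the fingertips stand 8 mm ahead of it and the grasp point (between the pads) lies 11 mm behind it (arm.finger_overhang is the distance from the TCP to the fingertips, in m); z points along the fingers, y is the line along which they close (so a half turn about z gives the same grasp; the last joint's range is limited). The gripper opens to 88 mm and grips with 3 to 60 N. Pads are 19 mm wide; open, the fingers measure 130 mm over their backs; the gripper's body (78 mm by 193 mm) begins 47 mm behind the grasp point.
Start: joints at [1.508, 0.359, 0.012, 0, -1.224, -0.288], TCP at [0.232, 0.634, 0.235] pointing down, gripper open.
Joint ranges: [-3.07, 3.07], [-1.43, 2.12], [-1.02, 1.25], [-3.03, 1.67], [-3.05, -0], [-3.03, 3.03]. Speed limits (rad/s): [2.39, 2.39, 3.01, 3.14, 3.14, 3.14].

### API

Orientations are given as [roll, pitch, yaw] about the fixed x, y, z axes, in that order (R = Rz(yaw) Ry(pitch) Rx(roll)).
In Python, from station import arm gives the robot as it stands.
- The arm moves only by the tool move_arm, never from a script. Its argument "rows" is text: rows parted by semicolons, each of 7 numbers parted by spaces: the turn, a rotation vector about the tool's x, y, z in degrees, then the shift along the tool's x, y, z in m, then the finger opening in m, from 0 to 0.0876. A call has 1 to 8 rows; each row shifts and turns the commanded pose from where the row before left it, along the tool's axes as they then stand; what a row does not reach is not made up. A row lasts 1/8 s, in which the tool goes at most 62.5 mm and 10.7 degrees, less where a joint would pass 70% of its speed; a pose out of reach is approached as far as the arm can. A call is refused whole if a number of a shift passes 0.0625 or a number of a turn 10.7, either way. A call with a gripper value outside its range is refused whole. The fingers move at their own pace and stop on an object; "squeeze" is the grip in N (left out, the last holds). Time passes only in rows, so rows that do not move let the fingers close. It gives the time, the measured TCP pose, the force, the opening and the grip force at its end, in the units of the state.
- arm.get_state(): the state, without advancing time (a new reading comes with each control period).
- arm.grab_frame(name): name is "scene" or "top" or "wrist"; returns (picture, depth): 420x560x3 uint8, blue, green, red; 420x560 float32, m along the optical axis (not along the pixel's ray), 0 where there is no reading.
- arm.camera_model(name): a dict with "mtx" (3x3 intrinsics, pixels), "k1" (the pictures are not rectified: a ray, as slopes to the right and down, at radius r is drawn at 1 + k1 r^2 times it, then the intrinsics apply), "camera_from_world" (4x4, takes a point from world to camera coordinates); the wrist camera has in their place "mount" (4x4, takes a point from camera to tool coordinates, whose origin is the TCP and whose axes are the flange's). Camera axes: x right, y down, z forward; pixel columns grow to the right and rows downward; lengths in m; the calibration is good to about 2 mm. A picture is of the moment at which its call begins: read the wrist's pose just before it. camera_model takes no time and is no camera call.
- arm.job_done(): hands the job in; it is judged then, once.
The state is a dict: "t": time; "q": joint angles; "qd": joint speeds; "joint_efforts": joint torques, N m; "eef_pos": TCP position; "ee_rot": TCP orientation; "force": force on the tool from outside, world axes, zero at the start; "moment": the same for the moment, N m; "width": finger opening in m; "gripper_force": force on a finger pad.
Only numpy, scipy, OpenCV 4.12 (cv2) and the standard library are available. Lean on these libraries where they do the work, as an engineer would, in place of code of your own. Each camera call takes 0.05 s, during which the arm holds its last target. There are 200 camera calls.

### The job

Put away the bottles and the glue stick that stand at the front of the table (three or four of them) in the round grey tub: turn its lid anticlockwise until the lugs come to the slots, lift it off and set it down rim down on the table clear of the tub. Stand each bottle or stick upright on the floor of a compartment of its own, then put the lid back on and turn it clockwise until it is locked. Do not shift the other things on the table.

Things in the scene. Friction and masses are not known exactly. Their poses are not given: they have to be found in the camera images.
- tub: Round grey tub fixed to the table. Origin: centre of its underside, on the table; z up. Floor at 4 mm, inner radius 72 mm; two crossed dividers along its x and y axes (4 mm thick, tops at 45 mm) make four compartments. Flat ledge at 52 mm, out to 103 mm radius, carries the lid; on the ledge a collar, inner radius 87 mm, outer 103, top at 68 mm, with three slots for the lid's lugs.
- slot0 (a point): Middle of slot 0 on the ledge, 88 mm from the axis on the tub's +x; slots 1, 2 at 120, 240 deg. A slot is 0.40 rad wide and open at the top. Clockwise of it (seen from above) follows a pocket 0.65 rad long with a roof 9 mm above the ledge, then a stop; anticlockwise of it the collar is solid, also a stop. A dark strip on the outside marks each slot.
- lid: Deep aluminium lid, loose, 0.3 kg, origin at the centre of its lower edge, z up. Seated, the origin is 52 mm above the tub's. Hollow below: inner radius 75, outer 78 mm (80 at the edge); top face at 72 mm. Its yaw relative to the tub (anticlockwise +, modulo 120 deg): 0 = lugs mid-slot; lifts free within +-0.11 rad; +0.11 stop; -0.75 stop (locked). Starts at -0.72 to -0.5; turns easily.
- free_spot (a point): Point on the table top, the same in every start: a circle of 100 mm radius round it, give or take 15 mm, is free table, wide enough to set the lid down. To its left (y over 0.15) stands the soldering iron's stand; to the right, where x is over 0.425 and y below -0.22, a raised honeycomb board takes the table.
- lid_grip (a point): Middle of the black upright grip fin on top of the lid, on the lid's axis, 96 mm above the lower edge: the height to grip. The fin runs along the lid's x axis, 90 mm long, 18 mm thick, from 72 to 108 mm above the lower edge.
- lug0 (a point): Point on the lid's lug on its +x axis, 88 mm from the lid's axis, at the height of the lower edge. Three like lugs at 0, 120, 240 deg: 16 mm wide, 5 mm thick, reaching out to 94 mm radius, flush with the lower edge; a dark upright strip on the lid's wall marks each.
- cell0 (a point): Middle of the floor of tub compartment 0, 43 mm from the tub's axis at 45 deg from the tub's x axis.
- cell1 (a point): Middle of the floor of tub compartment 1, 43 mm from the tub's axis at 135 deg from the tub's x axis.
- cell2 (a point): Middle of the floor of tub compartment 2, 43 mm from the tub's axis at 225 deg from the tub's x axis.
- cell3 (a point): Middle of the floor of tub compartment 3, 43 mm from the tub's axis at 315 deg from the tub's x axis.
- lock0 (a point): Point on the tub's ledge under the roof of pocket 0, 88 mm from the axis, 0.6 rad clockwise of the middle of slot 0. A locked lid has one lug at each of these points (within 21 mm).
- lock1 (a point): Point on the tub's ledge under the roof of pocket 1, 88 mm from the axis, 0.6 rad clockwise of the middle of slot 1. A locked lid has one lug at each of these points (within 21 mm).
- lock2 (a point): Point on the tub's ledge under the roof of pocket 2, 88 mm from the axis, 0.6 rad clockwise of the middle of slot 2. A locked lid has one lug at each of these points (within 21 mm).
- flux_bottle: White plastic bottle with a green cap, standing on the table; round body 48 mm diameter up to about 85 mm, 112 mm tall with cap, 0.14 kg. Origin at the centre of its underside, z up along it. Absent in some starts.
- patina_bottle: Dark grey-blue bottle with a red cap, standing on the table; round body 44 mm diameter up to about 80 mm, 105 mm tall with cap, 0.12 kg. Origin at the centre of its underside, z up along it. Absent in some starts.
- oil_bottle: Amber bottle with a black cap, standing on the table; round body 38 mm diameter up to about 72 mm, 95 mm tall with cap, 0.09 kg. Origin at the centre of its underside, z up along it. Absent in some starts.
- glue_stick: Glue stick with a red cap, standing on the table; 26 mm diameter, 92 mm tall, 0.03 kg. Origin at the centre of its underside, z up along it. Absent in some starts.
- lead_block: Bystander: pale layout block 22x70x18 mm beyond the tub. Origin under its centre.
- nail_tin: Bystander: small open tin of nails, 61 mm across, 22 mm high, at the front left of the table. Origin under its centre.
- foil_roll_copper: Bystander: roll of copper foil tape, 61 mm across, 7 mm high, lying flat at the front left of the table. Origin under its centre.
Mind the look-alikes: they are no part of the job. Leave any purple or yellow look-alike of the oil_bottle alone.

How it is judged:
On the way, in this order (a step that is already met when the one before it is completed fails the run):
1. the lid is off and stands rim down on the table, clear of the tub and let go (height (world z) of lid below 0.012 m and angle between lid's own z axis and vertical below 0.1 rad and horizontal distance between lid and tub above 0.18 m and linear speed of lid below 0.03 m/s and contact force between the fingers and lid below 0.1 N), for 0.2 s.
2. every bottle and stick stands upright on the floor of a compartment of its own, let go (horizontal distance between each of flux_bottle, patina_bottle, oil_bottle, glue_stick and tub below 0.065 m and z of each of flux_bottle, patina_bottle, oil_bottle, glue_stick in the frame of tub below 0.012 m and angle between each of flux_bottle, patina_bottle, oil_bottle, glue_stick's own z axis and vertical below 0.12 rad and ((x of patina_bottle in the frame of tub above 0 m and x of flux_bottle in the frame of tub below 0 m) or (x of patina_bottle in the frame of tub below 0 m and x of flux_bottle in the frame of tub above 0 m) or (y of patina_bottle in the frame of tub above 0 m and y of flux_bottle in the frame of tub below 0 m) or (y of patina_bottle in the frame of tub below 0 m and y of flux_bottle in the frame of tub above 0 m)) and ((x of oil_bottle in the frame of tub above 0 m and x of flux_bottle in the frame of tub below 0 m) or (x of oil_bottle in the frame of tub below 0 m and x of flux_bottle in the frame of tub above 0 m) or (y of oil_bottle in the frame of tub above 0 m and y of flux_bottle in the frame of tub below 0 m) or (y of oil_bottle in the frame of tub below 0 m and y of flux_bottle in the frame of tub above 0 m)) and ((x of oil_bottle in the frame of tub above 0 m and x of patina_bottle in the frame of tub below 0 m) or (x of oil_bottle in the frame of tub below 0 m and x of patina_bottle in the frame of tub above 0 m) or (y of oil_bottle in the frame of tub above 0 m and y of patina_bottle in the frame of tub below 0 m) or (y of oil_bottle in the frame of tub below 0 m and y of patina_bottle in the frame of tub above 0 m)) and ((x of glue_stick in the frame of tub above 0 m and x of flux_bottle in the frame of tub below 0 m) or (x of glue_stick in the frame of tub below 0 m and x of flux_bottle in the frame of tub above 0 m) or (y of glue_stick in the frame of tub above 0 m and y of flux_bottle in the frame of tub below 0 m) or (y of glue_stick in the frame of tub below 0 m and y of flux_bottle in the frame of tub above 0 m)) and ((x of glue_stick in the frame of tub above 0 m and x of patina_bottle in the frame of tub below 0 m) or (x of glue_stick in the frame of tub below 0 m and x of patina_bottle in the frame of tub above 0 m) or (y of glue_stick in the frame of tub above 0 m and y of patina_bottle in the frame of tub below 0 m) or (y of glue_stick in the frame of tub below 0 m and y of patina_bottle in the frame of tub above 0 m)) and ((x of glue_stick in the frame of tub above 0 m and x of oil_bottle in the frame of tub below 0 m) or (x of glue_stick in the frame of tub below 0 m and x of oil_bottle in the frame of tub above 0 m) or (y of glue_stick in the frame of tub above 0 m and y of oil_bottle in the frame of tub below 0 m) or (y of glue_stick in the frame of tub below 0 m and y of oil_bottle in the frame of tub above 0 m)) and contact force between the fingers and flux_bottle below 0.1 N and contact force between the fingers and patina_bottle below 0.1 N and contact force between the fingers and oil_bottle below 0.1 N and contact force between the fingers and glue_stick below 0.1 N), for 0.2 s.
At the end, for the whole second after the job is handed in: Every bottle and stick present stands upright (0.12 rad) on the tub floor (8 mm), one per compartment; the lid is level on the ledge (4 mm, 0.06 rad), turned clockwise until its lugs are under the roofs (21 mm from the lock points), and at rest (horizontal distance between each of flux_bottle, patina_bottle, oil_bottle, glue_stick and tub below 0.065 m and z of each of flux_bottle, patina_bottle, oil_bottle, glue_stick in the frame of tub below 0.012 m and angle between each of flux_bottle, patina_bottle, oil_bottle, glue_stick's own z axis and vertical below 0.12 rad and ((x of patina_bottle in the frame of tub above 0 m and x of flux_bottle in the frame of tub below 0 m) or (x of patina_bottle in the frame of tub below 0 m and x of flux_bottle in the frame of tub above 0 m) or (y of patina_bottle in the frame of tub above 0 m and y of flux_bottle in the frame of tub below 0 m) or (y of patina_bottle in the frame of tub below 0 m and y of flux_bottle in the frame of tub above 0 m)) and ((x of oil_bottle in the frame of tub above 0 m and x of flux_bottle in the frame of tub below 0 m) or (x of oil_bottle in the frame of tub below 0 m and x of flux_bottle in the frame of tub above 0 m) or (y of oil_bottle in the frame of tub above 0 m and y of flux_bottle in the frame of tub below 0 m) or (y of oil_bottle in the frame of tub below 0 m and y of flux_bottle in the frame of tub above 0 m)) and ((x of oil_bottle in the frame of tub above 0 m and x of patina_bottle in the frame of tub below 0 m) or (x of oil_bottle in the frame of tub below 0 m and x of patina_bottle in the frame of tub above 0 m) or (y of oil_bottle in the frame of tub above 0 m and y of patina_bottle in the frame of tub below 0 m) or (y of oil_bottle in the frame of tub below 0 m and y of patina_bottle in the frame of tub above 0 m)) and ((x of glue_stick in the frame of tub above 0 m and x of flux_bottle in the frame of tub below 0 m) or (x of glue_stick in the frame of tub below 0 m and x of flux_bottle in the frame of tub above 0 m) or (y of glue_stick in the frame of tub above 0 m and y of flux_bottle in the frame of tub below 0 m) or (y of glue_stick in the frame of tub below 0 m and y of flux_bottle in the frame of tub above 0 m)) and ((x of glue_stick in the frame of tub above 0 m and x of patina_bottle in the frame of tub below 0 m) or (x of glue_stick in the frame of tub below 0 m and x of patina_bottle in the frame of tub above 0 m) or (y of glue_stick in the frame of tub above 0 m and y of patina_bottle in the frame of tub below 0 m) or (y of glue_stick in the frame of tub below 0 m and y of patina_bottle in the frame of tub above 0 m)) and ((x of glue_stick in the frame of tub above 0 m and x of oil_bottle in the frame of tub below 0 m) or (x of glue_stick in the frame of tub below 0 m and x of oil_bottle in the frame of tub above 0 m) or (y of glue_stick in the frame of tub above 0 m and y of oil_bottle in the frame of tub below 0 m) or (y of glue_stick in the frame of tub below 0 m and y of oil_bottle in the frame of tub above 0 m)) and z of lid in the frame of tub between 0.048 and 0.056 m and horizontal distance between lid and tub below 0.008 m and angle between lid's own z axis and vertical below 0.06 rad and (horizontal distance between lug0 and lock0 below 0.021 m or horizontal distance between lug0 and lock1 below 0.021 m or horizontal distance between lug0 and lock2 below 0.021 m) and linear speed of lid below 0.02 m/s); the robot touches nothing.
It fails at once if the layout block is shifted by more than 3 cm (distance of lead_block from where it was at the start of the episode above 0.03 m).
It fails at once if the tin of nails is shifted by more than 3 cm (distance of nail_tin from where it was at the start of the episode above 0.03 m).
It fails at once if the copper foil roll is shifted by more than 3 cm (distance of foil_roll_copper from where it was at the start of the episode above 0.03 m).
Of flux_bottle, patina_bottle, oil_bottle, glue_stick only 3 to 4 are there at a start; the rules pass over those that are not, and their reading is None.
At some moment in a run one of lid may be knocked a few centimetres aside while the robot is not near it.
It also fails if it takes over 200 s, if anything falls off the work surface, if the arm or the gripper's body presses on something with over 40 N, if the wrist force passes 120 N, or if a joint passes its speed limit or range.

## Working session

There is one attempt and no reset: what is moved stays moved. The work goes in short steps, Python scripts to look and compute and a tool call to move; the robot and the scene stay as the last step left them, time stands still between calls to the robot, and variables do not carry over. Pictures are saved under pics/ and viewed, at most 14 in all, crops included, and the job is handed in when it is done.

Besides the shell and the picture viewer there is one more tool, called after "Emit:" in YAML: its name, and indented under it one key for each argument. move_arm: Moves the arm, as the interface text tells. Its arguments: {"type":"object","properties":{"rows":{"type":"string"},"squeeze":{"type":"number"}},"required":["rows"]}

```bash
ls; mkdir -p pics
cat > h.py <<'E'
import numpy as np, cv2
from station import arm
from scipy.spatial.transform import Rotation as R
def T_tool(s):
    T=np.eye(4);T[:3,:3]=R.from_euler('xyz',s['ee_rot']).as_matrix();T[:3,3]=s['eef_pos'];return T
def grab(n):
    s=arm.get_state();im,d=arm.grab_frame(n);m=arm.camera_model(n)
    W=np.linalg.inv(m['camera_from_world']) if 'camera_from_world' in m else T_tool(s)@m['mount']
    return im,d,dict(K=np.array(m['mtx']),k=m['k1'],W=np.array(W))
def cloud(d,c):
    h,w=d.shape;u,v=np.meshgrid(np.arange(w),np.arange(h))
    return pts(u.ravel(),v.ravel(),d.ravel(),c).reshape(h,w,3)
def slopes(u,v,c):
    K=c['K'];p=np.stack([(np.asarray(u,float)-K[0,2])/K[0,0],(np.asarray(v,float)-K[1,2])/K[1,1]],-1)
    q=p.copy()
    for _ in range(8): q=p/(1+c['k']*(q**2).sum(-1,keepdims=True))
    return q
def pts(u,v,z,c):
    q=slopes(u,v,c);P=np.concatenate([q,np.ones(q.shape[:-1]+(1,))],-1)*np.asarray(z)[...,None]
    return P@c['W'][:3,:3].T+c['W'][:3,3]
def onplane(u,v,z,c):
    q=slopes(u,v,c);D=np.concatenate([q,np.ones(q.shape[:-1]+(1,))],-1)@c['W'][:3,:3].T
    o=c['W'][:3,3];return o+D*((z-o[2])/D[...,2])[...,None]
def proj(P,c):
    P=np.atleast_2d(P);X=(P-c['W'][:3,3])@c['W'][:3,:3];q=X[:,:2]/X[:,2:]
    q=q*(1+c['k']*(q**2).sum(1,keepdims=True));return q*[c['K'][0,0],c['K'][1,1]]+[c['K'][0,2],c['K'][1,2]]
E
python3 - <<'E'
from h import *
print(arm.get_state())
for n in('scene','top'):
    im,d,c=grab(n);cv2.imwrite(f'pics/{n}0.png',im);print(n,c);np.savez(f'{n}0.npz',im=im,d=d,**c)
print(arm.camera_model('wrist'))
E
```

```text
pics
{'t': 0.0, 'q': array([ 1.50811033e+00,  3.59369661e-01,  1.10670479e-02, -3.77279048e-04,
       -1.22409610e+00, -2.88144593e-01]), 'qd': array([ 0.00025023, -0.00240595,  0.00128157, -0.0004545 , -0.00084151,
       -0.00085187]), 'joint_efforts': array([ 9.57072116e-04, -5.82713234e+01,  2.93070441e+01,  6.99766651e+00,
        7.16846334e-03, -1.57981781e-04]), 'eef_pos': array([0.23180584, 0.63344068, 0.23363249]), 'ee_rot': array([ 3.13995553e+00, -1.15358607e-04, -3.50958981e-01]), 'force': array([-0.49402766, -0.66483847,  0.16986257]), 'moment': array([-0.02573213,  0.01502725, -0.01632897]), 'gripper_force': 0.0, 'width': 0.0874328912523606}
scene {'K': array([[417.01095823,   0.        , 279.48371164],
       [  0.        , 417.01095823, 206.47023674],
       [  0.        ,   0.        ,   1.        ]]), 'k': -0.10954659728567533, 'W': array([[ 8.74067410e-01, -3.14278479e-01,  3.70452696e-01,
         9.40733994e-02],
       [-4.85804491e-01, -5.64827652e-01,  6.67056010e-01,
        -9.23007273e-01],
       [-3.99421945e-04, -7.63019502e-01, -6.46375339e-01,
      
[... 391 characters left out ...]
2872193,  0.00722286, -0.09567095],
       [-0.00590377, -0.04574859, -0.99893554,  1.51724331],
       [ 0.        ,  0.        ,  0.        ,  1.        ]])}
{'mtx': array([[346.78636489,   0.        , 284.28060467],
       [  0.        , 346.78636489, 208.35306726],
       [  0.        ,   0.        ,   1.        ]]), 'k1': 0.02868486845643817, 'mount': array([[ 1.60800310e-04, -9.53184276e-01, -3.02389996e-01,
         8.24220721e-02],
       [ 9.99998682e-01,  6.41728874e-04, -1.49107371e-03,
         3.43326419e-04],
       [ 1.61532041e-03, -3.02389358e-01,  9.53183123e-01,
        -1.50861233e-01],
       [ 0.00000000e+00,  0.00000000e+00,  0.00000000e+00,
         1.00000000e+00]])}
```

View pics/top0.png

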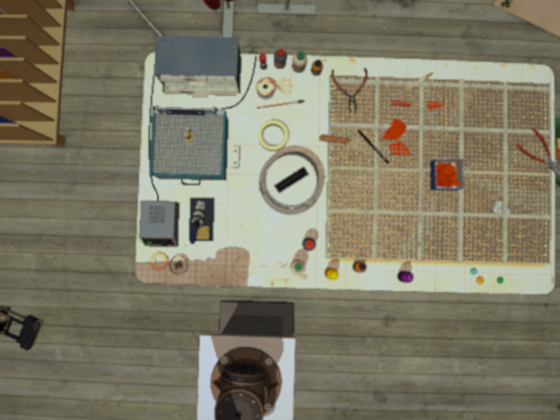

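View pics/scene0.png

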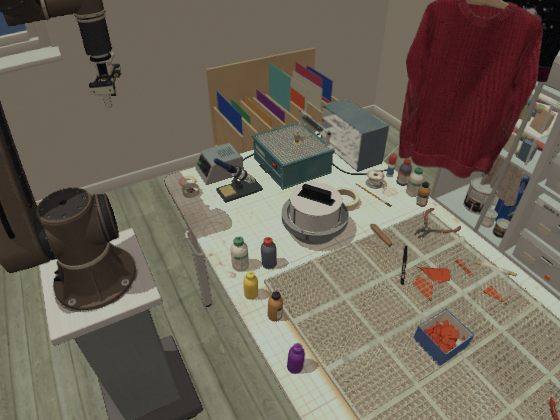

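Top view: tub and lid at about (292,180). The patina bottle's red cap is at (309,244), the flux bottle's green cap at (298,267), and the oil bottle (black cap) at (359,266). The look-alikes are yellow at (332,273) and purple at (405,277). I see no glue stick at the front. Next I'll measure positions.

Run:
```python
from h import *
f=np.load('top0.npz');c=dict(K=f['K'],k=float(f['k']),W=f['W']);im=f['im'];d=f['d']
P=cloud(d,c);ok=d>0
hsv=cv2.cvtColor(im,cv2.COLOR_BGR2HSV)
# table height
print('table z',[round(float(np.median(P[v-3:v+4,u-3:u+4,2])),4) for u,v in((250,220),(240,240),(250,260),(320,273-20))])
for n,(u,v) in dict(patina=(309,244),flux=(298,267),yellow=(332,273),oil=(359,266),purple=(405,277),tub=(292,180),iron=(202,220),tin=(178,264),foil=(159,261),block=(335,139)).items():
    q=P[v-4:v+5,u-4:u+5].reshape(-1,3);print(n,q[np.argsort(q[:,2])[-15:]].mean(0).round(3))
X,Y,Z=P[...,0],P[...,1],P[...,2]
# objects above 60mm near front
m=(ok&(Z>0.04)&(X<0.75)&(X>0.3)&(abs(Y)<0.55)).astype('uint8')
n,l,s,ce=cv2.connectedComponentsWithStats(m)
for i in range(1,n):
    if s[i,4]>15:
        q=P[l==i];print(s[i],'mean',q.mean(0).round(3),'lo',q.min(0).round(3),'hi',q.max(0).round(3),hsv[l==i].mean(0).round())
# fin
for lo,hi in((.15,.17),(.11,.135)):
    q=P[ok&(Z>lo)&(Z<hi)&(abs(X-.57)<.13)&(abs(Y+.13)<.13)]
    if len(q)>20:
        (cx,cy),w,a=cv2.minAreaRect(q[:,:2].astype('f4'));ctr,r=cv2.minEnclosingCircle(q[:,:2].astype('f4'))
        mu=q.mean(0);ev,V=np.linalg.eigh(np.cov(q[:,:2].T));print(lo,len(q),mu,'rect',cx,cy,w,a,'circ',ctr,r,'ax',np.degrees(np.arctan2(V[1,1],V[0,1])))
```

```text
table z [-0.0009, -0.0002, 0.0002, 0.0001]
patina [ 0.464 -0.187  0.197]
flux [ 0.397 -0.152  0.204]
yellow [ 0.37  -0.271  0.091]
oil [ 0.394 -0.356  0.093]
purple [ 0.374 -0.478  0.185]
tub [ 0.656 -0.127  0.162]
iron [0.522 0.138 0.197]
tin [0.381 0.233 0.014]
foil [0.391 0.296 0.008]
block [ 0.809 -0.272  0.031]
[ 149  148   78   32 2248] mean [0.703 0.199 0.101] lo [0.657 0.081 0.041] hi [0.75  0.319 0.119] [ 56.  35. 117.]
[ 259  153   65   61 3149] mean [ 0.651 -0.128  0.103] lo [ 0.557 -0.233  0.04 ] hi [ 0.75  -0.027  0.165] [ 36.  29. 160.]
[ 139  200   39   46 1638] mean [0.518 0.29  0.079] lo [0.443 0.237 0.04 ] hi [0.588 0.351 0.093] [ 70.  23. 105.]
[190 202  15  42 339] mean [0.524 0.162 0.097] lo [0.454 0.145 0.04 ] hi [0.587 0.183 0.161] [57. 54. 78.]
[303 237  14  14 152] mean [ 0.463 -0.192  0.083] lo [ 0.441 -0.215  0.048] hi [ 0.483 -0.173  0.108] [ 12. 106. 123.]
[291 259  15  15 183] mean [ 0.39  -0.159  0.088] lo [ 0.368 -0.182  0.052] hi [ 0.412 -0.137  0.115] [ 32.  76. 142.]
[354 261  12  12 119] mean [ 0.395 -0.354  0.073] lo [ 0.375 -0.373  0.044] hi [ 0.411 -0.34   0.096] [ 15. 143. 103.]
[326 268  12  12 111] mean [ 0.37  -0.267  0.072] lo [ 0.351 -0.285  0.041] hi [ 0.387 -0.252  0.094] [ 24. 228. 171.]
[400 271  14  12 134] mean [ 0.366 -0.505  0.071] lo [ 0.347 -0.529  0.043] hi [ 0.383 -0.491  0.098] [144. 133.  98.]
0.15 173 [ 0.65852287 -0.12925175  0.15862076] rect 0.6589897871017456 -0.12916229665279388 (0.017945094034075737, 0.08827529847621918) 33.83863067626953 circ (0.6570682525634766, -0.1304505169391632) 0.04429886117577553 ax 124.0133284946997
0.11 1447 [ 0.64414444 -0.12937076  0.12347503] rect 0.640075147151947 -0.12961599230766296 (0.1523263156414032, 0.11948628723621368) 89.73263549804688 circ (0.6584994196891785, -0.12931719422340393) 0.0784200057387352 ax 86.26817695138335
```

```bash
python3 - <<'E'
from h import *
f=np.load('top0.npz');c=dict(K=f['K'],k=float(f['k']),W=f['W']);im=f['im'];d=f['d']
P=cloud(d,c);C=np.array([.6585,-.1293])
r=np.hypot(*(P[...,:2]-C).transpose(2,0,1));a=np.degrees(np.arctan2(P[...,1]-C[1],P[...,0]-C[0]))%360
# collar circle fit
m=(P[...,2]>.06)&(P[...,2]<.075)&(r>.08)&(r<.12)
print('collar encl',cv2.minEnclosingCircle(P[m][:,:2].astype('f4')),m.sum())
z=[];
for b in range(0,360,6):
    k=(abs((a-b+180)%360-180)<3)&(r>.089)&(r<.100);z.append((b,int(1000*np.median(P[k][:,2])) if k.sum() else None,k.sum(), int(im[k].mean())))
print([x[:2]+x[3:] for x in z])
# mod 120 fold
b=a%120
for t in range(0,120,5):
    k=(abs((b-t+60)%120-60)<2.5)&(r>.089)&(r<.100); print(t,round(float(P[k][:,2].mean()),4),end=' ')
print()
for s in((.46,.03),(.47,.04),(.46,.0),(.45,.03),(.46,-.02),(.47,.02)):
    rr=np.hypot(P[...,0]-s[0],P[...,1]-s[1]);k=(rr<.11)&(d>0);print(s,k.sum(),P[k][:,2].max().round(4),[round(float(rr[(P[...,2]>h)&(d>0)].min()),3) for h in(.01,.03)])
k=(abs(P[...,1]-.03)<.01)&(abs(P[...,2])<.01)&(d>0);print('front edge x',P[k][:,0].min())
E
python3 -c "
import cv2;i=cv2.imread('pics/scene0.png')[150:290,210:370];cv2.imwrite('pics/crop.png',cv2.resize(i,None,fx=5,fy=4.2,interpolation=2))"
```

```text
collar encl ((0.6595757603645325, -0.13003233075141907), 0.10390781611204147) 808
[(0, 68, 93), (6, 66, 99), (12, 66, 100), (18, 64, 108), (24, 65, 115), (30, 68, 121), (36, 67, 124), (42, 69, 124), (48, 70, 125), (54, 66, 124), (60, 66, 126), (66, 67, 125), (72, 68, 124), (78, 68, 125), (84, 66, 126), (90, 68, 118), (96, 54, 118), (102, 52, 112), (108, 50, 110), (114, 53, 109), (120, 67, 124), (126, 66, 128), (132, 66, 126), (138, 65, 123), (144, 67, 125), (150, 66, 127), (156, 67, 126), (162, 67, 128), (168, 67, 127), (174, 68, 126), (180, 66, 126), (186, 65, 128), (192, 67, 128), (198, 66, 128), (204, 66, 129), (210, 68, 119), (216, 54, 110), (222, 52, 124), (228, 50, 123), (234, 51, 117), (240, 67, 128), (246, 68, 130), (252, 68, 131), (258, 66, 128), (264, 67, 127), (270, 68, 127), (276, 67, 127), (282, 68, 124), (288, 67, 117), (294, 66, 106), (300, 65, 100), (306, 68, 94), (312, 67, 84), (318, 67, 89), (324, 67, 86), (330, 67, 81), (336, 51, 82), (342, 51, 83), (348, 51, 80), (354, 54, 87)]
0 0.0673 5 0.0671 10 0.0676 15 0.0659 20 0.0661 25 0.067 30 0.0672 35 0.0679 40 0.0646 45 0.0679 50 0.068 55 0.0663 60 0.0665 65 0.0678 70 0.0673 75 0.067 80 0.0673 85 0.0673 90 0.0681 95 0.057 100 0.053 105 0.0511 110 0.0514 115 0.0591 
(0.46, 0.03) 3403 0.0196 [0.019, 0.126]
(0.47, 0.04) 3410 0.0243 [0.006, 0.115]
(0.46, 0.0) 3395 0.0156 [0.035, 0.135]
(0.45, 0.03) 3400 0.0158 [0.028, 0.127]
(0.46, -0.02) 3401 0.0156 [0.016, 0.125]
(0.47, 0.02) 3394 0.013 [0.02, 0.135]
front edge x 0.07723257163470121
```

View pics/crop.png

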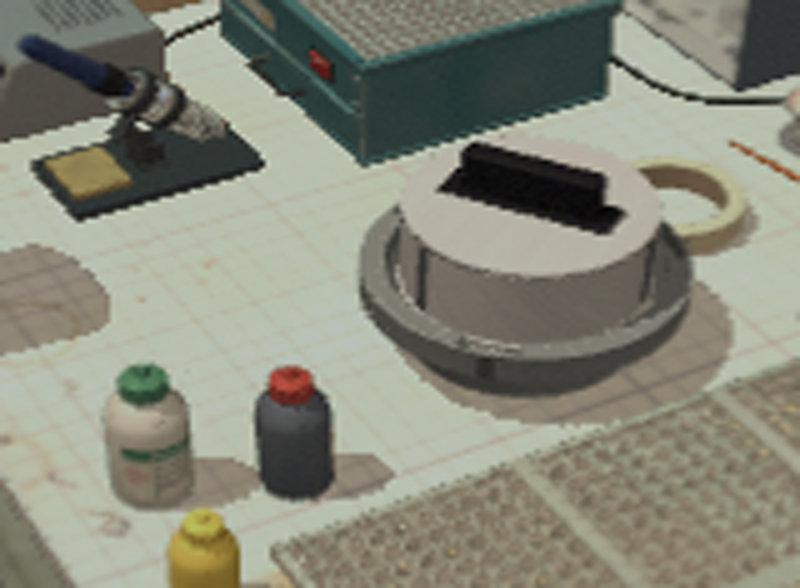

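The crop shows the lid's lug strips, a tub slot strip, the flux and patina bottles and the yellow look-alike. Slots are at about 105°, 225° and 345° in world. The fin points along -56°, so the lid's relative yaw is about -41°, inside the stated range. Moving over the lid now.

Emit:
move_arm:
  rows: "0 0 0 0 0 -0.06 0.0876;0 0 0 0.0415 0.0356 0 0.0876;0 0 0 0.0415 0.0356 0 0.0876;0 0 0 0.0415 0.0356 0 0.0876;0 0 0 0.0415 0.0356 0 0.0876;0 0 0 0.0415 0.0356 0 0.0876;0 0 0 0.0415 0.0356 0 0.0876;0 0 0 0.0415 0.0356 0 0.0876"
  squeeze: 30

```text
t: 1.1
eef_pos: [0.4195, 0.2983, 0.2944]
ee_rot: [3.141, 0.0, -0.35]
force: [0.4, 0.7, 0.4]
width: 0.0875
gripper_force: 0.0
```

Emit:
move_arm:
  rows: "0 0 0 0.0415 0.0356 0 0.0876;0 0 0 0.0415 0.0356 0 0.0876;0 0 0 0.0415 0.0356 0 0.0876;0 0 0 0.0415 0.0356 0 0.0876;0 0 0 0.0415 0.0356 0 0.0876;0 0 0 0.0415 0.0356 0 0.0876;0 0 0 0.0415 0.0356 0 0.0876;0 0 0 0.0415 0.0356 0 0.0876"

```text
t: 2.1
eef_pos: [0.6336, -0.0832, 0.2941]
ee_rot: [3.141, 0.001, -0.351]
force: [0.3, 0.6, 0.9]
width: 0.0873
gripper_force: 0.0
```

Emit:
move_arm:
  rows: "0 0 9 0 0 0 0.0876;0 0 9 0 0 0 0.0876;0 0 9 0 0 0 0.0876;0 0 9 0 0 0 0.0876;0 0 0 0 0 0 0.0876"

```text
t: 2.72
eef_pos: [0.6329, -0.0815, 0.2941]
ee_rot: [3.141, 0.001, -0.978]
force: [0.0, -0.1, 0.9]
width: 0.0878
gripper_force: 0.0
```

```bash
cat >> h.py <<'E'
def go(x,y,z=None,yaw=None):
    s=arm.get_state();T=T_tool(s);D=np.array([x,y,T[2,3] if z is None else z])-T[:3,3]
    yw=np.degrees(np.arctan2(T[1,0],T[0,0]))
    if yaw is not None:
        print('turn tool z %.2f'%((yw-yaw+180)%360-180));T[:3,:3]=R.from_euler('xyz',[np.pi,0,np.radians(yaw)]).as_matrix()
    print('shift',(T[:3,:3].T@D).round(4),'yaw %.2f'%yw,'pos',T[:3,3].round(4),'w %.4f'%s['width'],'t %.2f'%s['t'],'q6 %.2f'%s['q'][5])
E
python3 - <<'E'
from h import *
go(.659,-.1293,.200,-56)
im,d,c=grab('wrist');cv2.imwrite('pics/w1.png',im);P=cloud(d,c)
for lo,hi in((.15,.17),(.11,.135)):
    q=P[(d>0)&(P[...,2]>lo)&(P[...,2]<hi)&(np.hypot(P[...,0]-.659,P[...,1]+.13)<.1)]
    if len(q)<9: continue
    print(lo,cv2.minAreaRect(q[:,:2].astype('f4')),cv2.minEnclosingCircle(q[:,:2].astype('f4')),np.median(q[:,2]))
E
```

```text
turn tool z -0.04
shift [0.0542 0.005  0.0941] yaw -56.04 pos [ 0.6329 -0.0815  0.2941] w 0.0878 t 2.73 q6 0.42
0.15 ((0.6601216793060303, -0.12777212262153625), (0.01777101308107376, 0.08971333503723145), 34.292659759521484) ((0.6595759391784668, -0.1282932162284851), 0.04506383463740349) 0.16019033631052887
0.11 ((0.6602689623832703, -0.12796306610107422), (0.15543639659881592, 0.15550707280635834), 55.51944351196289) ((0.6609604358673096, -0.12756940722465515), 0.07883863896131516) 0.1248299812647038
```

Emit:
move_arm:
  rows: "0 0 0 0.054 0.0037 0 0.0876;0 0 0 0 0 0.051 0.0876;0 0 0 0 0 0.051 0.0876;0 0 0 0 0 0.04 0.0876;0 0 0 0 0 0.011 0.0876;0 0 0 0 0 0 0.0876"

```text
t: 3.52
eef_pos: [0.6604, -0.1285, 0.1418]
ee_rot: [3.141, -0.0, -0.977]
force: [-0.0, 0.1, 0.4]
width: 0.0875
gripper_force: 0.0
```

```bash
python3 -c "
from h import *
go(.66,-.1283,.140,-56)"
```

```text
turn tool z 0.01
shift [-0.0004  0.0002  0.0018] yaw -55.99 pos [ 0.6604 -0.1285  0.1418] w 0.0875 t 3.52 q6 0.50
```

Emit:
move_arm:
  rows: "0 0 0 0 0 0.002 0.01;0 0 0 0 0 0 0.01;0 0 0 0 0 0 0.01;0 0 0 0 0 0 0.01;0 0 0 0 0 0 0.01;0 0 0 0 0 0 0.01"

```text
t: 4.28
eef_pos: [0.6601, -0.1284, 0.1395]
ee_rot: [3.142, 0.0, -0.979]
force: [0.1, -0.9, -0.6]
width: 0.0332
gripper_force: 0.0
```

Emit:
move_arm:
  rows: "0 0 -8 0 0 0 0.01;0 0 -8 0 0 0 0.01;0 0 -8 0 0 0 0.01;0 0 -8 0 0 0 0.01;0 0 -8 0 0 0 0.01;0 0 -1 0 0 0 0.01;0 0 0 0 0 0 0.01"

```text
t: 5.15
eef_pos: [0.6601, -0.1284, 0.1395]
ee_rot: [3.142, 0.0, -0.266]
force: [-0.5, 0.7, -0.9]
width: 0.0185
gripper_force: 28.1
```

Run:
```python
from h import *
go(.66,-.1283,.140,-15)
s=arm.get_state();print(s['force'].round(1),s['moment'].round(2),s['gripper_force'])
f=grab('top');im,d,c=f;P=cloud(d,c);C=np.array([.66,-.1293]);r=np.hypot(*(P[...,:2]-C).transpose(2,0,1));b=np.degrees(np.arctan2(P[...,1]-C[1],P[...,0]-C[0]))%120
cv2.imwrite('pics/t2.png',im)
```

```text
turn tool z -0.25
shift [-0.0001 -0.0001 -0.0005] yaw -15.25 pos [ 0.6601 -0.1284  0.1395] w 0.0185 t 5.15 q6 1.21
[-0.5  0.7 -0.9] [ 0.07 -0.07 -0.01] 28.128494946286082
```

Emit:
move_arm:
  rows: "0 0 0 0 0 -0.004 0.01;0 0 0 0 0 -0.008 0.01;0 0 0 0 0 -0.012 0.01;0 0 0 0 0 0 0.01"

```text
t: 5.7
eef_pos: [0.6611, -0.1285, 0.1654]
ee_rot: [-3.141, -0.003, -0.263]
force: [0.4, -0.8, -3.2]
width: 0.0176
gripper_force: 29.9
```

Emit:
move_arm:
  rows: "0 0 0 0 0 -0.04 0.01;0 0 0 0 0 -0.04 0.01;0 0 0 -0.0465 -0.0182 0 0.01;0 0 0 -0.0465 -0.0182 0 0.01;0 0 0 -0.0465 -0.0182 0 0.01;0 0 0 -0.0465 -0.0182 0 0.01;0 0 0 -0.0465 -0.0182 0 0.01;0 0 0 0 0 0 0.01"

```text
t: 6.7
eef_pos: [0.4571, 0.0212, 0.2443]
ee_rot: [-3.14, -0.001, -0.261]
force: [1.2, 0.4, -1.6]
width: 0.0181
gripper_force: 30.0
```

Run:
```python
from h import *
go(.46,.02,.0895)
im,d,c=grab('wrist');cv2.imwrite('pics/w3.png',im)
im,d,c=grab('top');cv2.imwrite('pics/t3.png',im);P=cloud(d,c);np.savez('t3.npz',im=im,d=d,**c)
```

```text
shift [0.003  0.0007 0.1548] yaw -14.94 pos [0.4571 0.0212 0.2443] w 0.0181 t 6.70 q6 0.83
```

View pics/w3.png

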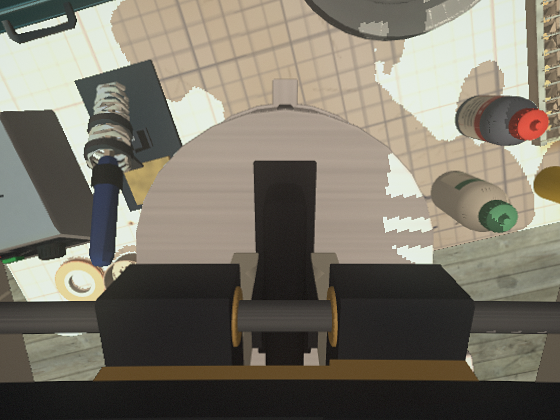

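The lid is held level with the spot below it clear. The iron stand is to the left, the bottles to the right. Lowering it.

Emit:
move_arm:
  rows: "0 0 0 0 0 0.05 0.01;0 0 0 0 0 0.05 0.01;0 0 0 0 0 0.04 0.01;0 0 0 0 0 0.012 0.01;0 0 0 0 0 0.004 0.01;0 0 0 0 0 0 0.01;0 0 0 0 0 0 0.01"

```text
t: 7.68
eef_pos: [0.4603, 0.0204, 0.0888]
ee_rot: [-3.14, -0.002, -0.264]
force: [-0.4, -0.4, -1.7]
width: 0.0176
gripper_force: 30.0
```

Emit:
move_arm:
  rows: "0 0 0 0 0 0.001 0.01;0 0 0 0 0 0 0.01;0 0 0 0 0 0 0.01;0 0 0 0 0 0 0.0876;0 0 0 0 0 0 0.0876;0 0 0 0 0 0 0.0876;0 0 0 0 0 0 0.0876;0 0 0 0 0 0 0.0876"

```text
t: 8.68
eef_pos: [0.4593, 0.02, 0.0865]
ee_rot: [3.141, 0.0, -0.263]
force: [-0.4, 0.3, -0.4]
width: 0.0624
gripper_force: 0.0
```

Emit:
move_arm:
  rows: "0 0 0 0 0 -0.03 0.0876;0 0 0 0 0 -0.05 0.0876;0 0 0 0 0 -0.06 0.0876;0 0 0 0 0 -0.06 0.0876;0 0 0 0 0 0 0.0876"

```text
t: 9.3
eef_pos: [0.4616, 0.0206, 0.2916]
ee_rot: [-3.136, -0.008, -0.263]
force: [0.1, 0.1, -0.4]
width: 0.0879
gripper_force: 0.0
```

```bash
cat >> h.py <<'E'
def lidpose(cam='top',z0=None):
    im,d,c=grab(cam);P=cloud(d,c);Z=P[...,2]
    return P,d,im,c
E
python3 - <<'E'
from h import *
go(.46,.02,.0895)
P,d,im,c=lidpose();cv2.imwrite('pics/t4.png',im);np.savez('t4.npz',im=im,d=d,**c)
C=np.array([.6595,-.1297]);r=np.hypot(*(P[...,:2]-C).transpose(2,0,1));a=np.degrees(np.arctan2(P[...,1]-C[1],P[...,0]-C[0]))%360
m=(P[...,2]>.058)&(P[...,2]<.078)&(r>.08)&(r<.12);print('collar',cv2.minEnclosingCircle(P[m][:,:2].astype('f4')))
q=P[m][:,:2];A=np.c_[2*q,np.ones(len(q))];
s=[np.median([round(float(np.median(P[(abs((a-b+180)%360-180)<3)&(r>.015)&(r<.065)][:,2])),4)]) for b in range(0,360,6)]
print([(b,int(1000*z)) for b,z in zip(range(0,360,6),s)])
k=(d>0)&(r<.068)&(r>.012)&(abs(P[...,2]-.045)<.008)
t=np.radians(4*a[k]);ph=np.degrees(np.arctan2(np.sin(t).mean(),np.cos(t).mean()))/4;print('divider mod90',ph%90,k.sum())
E
python3 -c "
import cv2;i=cv2.imread('pics/t4.png')[130:290,200:420];cv2.imwrite('pics/crop4.png',cv2.resize(i,None,fx=3.6,fy=3.6,interpolation=2))"
```

```text
shift [-0.003   0.0021  0.2021] yaw -15.08 pos [0.4616 0.0206 0.2916] w 0.0879 t 9.30 q6 0.83
collar ((0.6591784954071045, -0.12950165569782257), 0.10394961386919022)
[(0, 3), (6, 3), (12, 3), (18, 4), (24, 2), (30, 2), (36, 2), (42, 2), (48, 3), (54, 3), (60, 2), (66, 2), (72, 44), (78, 20), (84, 3), (90, 3), (96, 2), (102, 4), (108, 5), (114, 4), (120, 4), (126, 2), (132, 3), (138, 2), (144, 4), (150, 4), (156, 3), (162, 44), (168, 5), (174, 2), (180, 2), (186, 2), (192, 2), (198, 4), (204, 2), (210, 4), (216, 3), (222, 4), (228, 1), (234, 2), (240, 3), (246, 3), (252, 26), (258, 44), (264, 4), (270, 1), (276, 4), (282, 3), (288, 4), (294, 2), (300, 4), (306, 3), (312, 3), (318, 2), (324, 2), (330, 2), (336, 3), (342, 35), (348, 7), (354, 2)]
divider mod90 74.46867140697816 88
```

View pics/crop4.png

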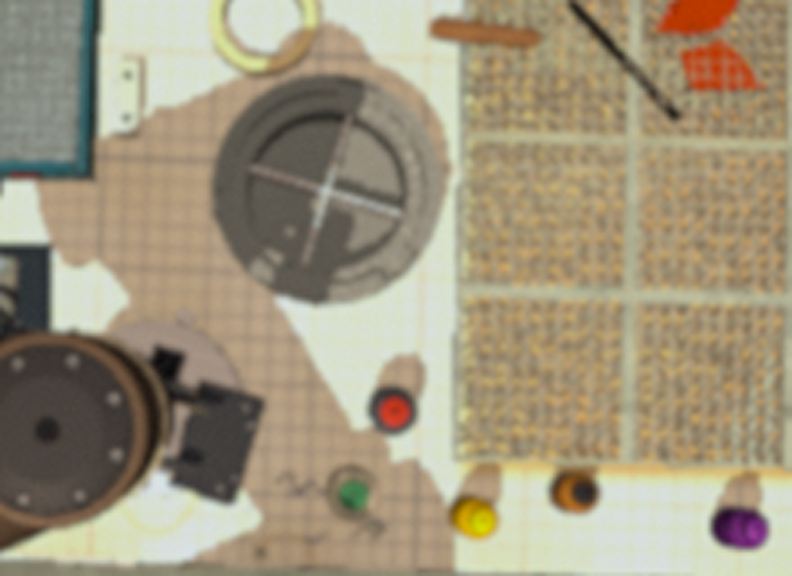

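The tub axes are at -15° + 90k, so the cells lie at 30, 120, 210 and 300° in world. The lid is down at the free spot. Next is the oil bottle, going to cell0.

Emit:
move_arm:
  rows: "0 0 0 0.0026 0.053 0.007 0.0876;0 0 0 0.0026 0.053 0.007 0.0876;0 0 0 0.0026 0.053 0.007 0.0876;0 0 0 0.0026 0.053 0.007 0.0876;0 0 0 0.0026 0.053 0.007 0.0876;0 0 0 0.0026 0.053 0.007 0.0876"

```text
t: 10.1
eef_pos: [0.3902, -0.2924, 0.2431]
ee_rot: [-3.141, 0.002, -0.264]
force: [0.8, -0.3, -0.2]
width: 0.0876
gripper_force: 0.0
```

Emit:
move_arm:
  rows: "0 0 9.4 0 0 0 0.06;0 0 9.4 0 0 0 0.06;0 0 9.4 0 0 0 0.06;0 0 9.4 0 0 0 0.06;0 0 9.4 0 0 0 0.06;0 0 9.4 0 0 0 0.06;0 0 9.4 0 0 0 0.06;0 0 9.4 0 0 0 0.06"

```text
t: 11.1
eef_pos: [0.3907, -0.2907, 0.243]
ee_rot: [3.139, 0.001, -1.582]
force: [-0.4, -0.2, 0.2]
width: 0.0599
gripper_force: 0.0
```

```bash
cat >> h.py <<'E'
def bottle(x,y,h,n,cam='wrist',zlo=.03):
    """fit upright cylinder axis near (x,y): xy circle fits of cap top and body"""
    im,d,c=grab(cam);cv2.imwrite(f'pics/{n}.png',im);P=cloud(d,c)
    k=(d>0)&(np.hypot(P[...,0]-x,P[...,1]-y)<.045)
    q=P[k&(P[...,2]>h-.006)];print('cap',len(q),np.array(cv2.minEnclosingCircle(q[:,:2].astype('f4'))[0]).round(4),'r %.4f'%cv2.minEnclosingCircle(q[:,:2].astype('f4'))[1],'zmax %.4f'%q[:,2].max())
    q=P[k&(P[...,2]>zlo)&(P[...,2]<h*.7)]
    from scipy.optimize import least_squares
    s=least_squares(lambda p:np.hypot(q[:,0]-p[0],q[:,1]-p[1])-p[2],[x,y,.02],loss='soft_l1',f_scale=.001).x;print('body',len(q),s.round(4))
    return P,d,im
E
python3 - <<'E'
from h import *
P,d,im=bottle(.394,-.355,.095,'w5')
go(.394,-.355,.053,-90)
k=(d>0)&(P[...,0]>.45)&(P[...,0]<.5)&(P[...,1]<-.25)&(P[...,1]>-.5);print('board z',np.percentile(P[k][:,2],[50,95]) if k.any() else None)
E
```

```text
cap 22203 [ 0.3942 -0.3322] r 0.0377 zmax 0.3452
body 150 [ 0.3953 -0.36    0.0183]
turn tool z -1.07
shift [ 0.0643 -0.0033  0.19  ] yaw -91.07 pos [ 0.3907 -0.2907  0.243 ] w 0.0601 t 11.15 q6 0.22
board z [0.01523462 0.32534153]
```

View pics/w5.png

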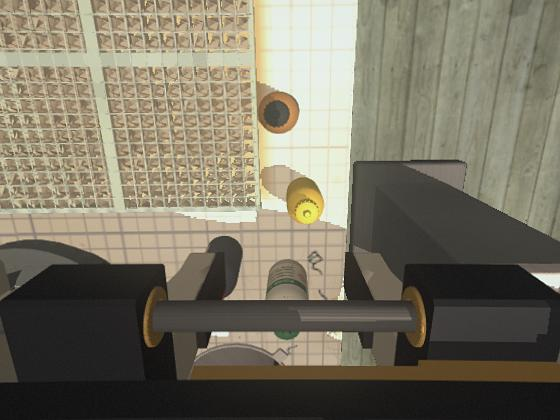

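Oil is at pixel (279,113) and yellow at (305,200). The space around the oil bottle is clear.

```bash
sed -i 's/q=P\[k&(P\[...,2\]>h-.006)\]/q=P[k\&(P[...,2]>h-.006)\&(P[...,2]<h+.012)]/' h.py
python3 - <<'E'
from h import *
P,d,im=bottle(.394,-.356,.095,'w5')
q=P[85:140,250:310];print(q[...,2].max(),q[28,29])
go(.3945,-.3575,.053,-90)
E
```

```text
cap 453 [ 0.3968 -0.3598] r 0.0105 zmax 0.0970
body 144 [ 0.3953 -0.36    0.0183]
0.39381051188182603 [ 0.39362496 -0.36092404  0.09233167]
turn tool z -0.42
shift [ 0.0667 -0.0037  0.1901] yaw -90.42 pos [ 0.3908 -0.2908  0.2431] w 0.0598 t 11.20 q6 0.23
```

Emit:
move_arm:
  rows: "0 0 0 0.0345 -0.0025 0 0.06;0 0 0 0.0345 -0.0025 0 0.06;0 0 0 0 0 0.055 0.06;0 0 0 0 0 0.055 0.06;0 0 0 0 0 0.05 0.06;0 0 0 0 0 0.028 0.06;0 0 0 0 0 0.002 0.06;0 0 0 0 0 0 0.06"
  squeeze: 20

```text
t: 12.2
eef_pos: [0.3965, -0.3603, 0.0551]
ee_rot: [-3.142, -0.0, -1.574]
force: [0.6, 0.8, 0.4]
width: 0.06
gripper_force: 0.0
```

Emit:
move_arm:
  rows: "0 0 0 0 0 0 0.03;0 0 0 0 0 0 0.03;0 0 0 0 0 0 0.03;0 0 0 0 0 0 0.03"

```text
t: 12.7
eef_pos: [0.3964, -0.3603, 0.0552]
ee_rot: [-3.141, -0.001, -1.576]
force: [-0.7, 1.0, 5.0]
width: 0.037
gripper_force: 19.9
```

Emit:
move_arm:
  rows: "0 0 0 0 0 -0.01 0.03;0 0 0 0 0 -0.03 0.03;0 0 0 0 0 -0.05 0.03;0 0 0 0 0 -0.05 0.03;0 0 0 -0.021 -0.025 0 0.03;0 0 0 -0.042 -0.05 0 0.03;0 0 0 -0.042 -0.05 0 0.03;0 0 0 -0.042 -0.05 0 0.03"

```text
t: 13.7
eef_pos: [0.5666, -0.2179, 0.1952]
ee_rot: [-3.141, 0.0, -1.576]
force: [1.1, -1.1, -0.9]
width: 0.0371
gripper_force: 19.8
```

Emit:
move_arm:
  rows: "0 0 0 -0.042 -0.05 0 0.03;0 0 0 -0.042 -0.05 0 0.03;0 0 10 -0.021 -0.025 0 0.03;0 0 10 0 0 0 0.03;0 0 10 0 0 0 0.03;0 0 10 0 0 0 0.03;0 0 10 0 0 0 0.03;0 0 10 0 0 0 0.03"

```text
t: 14.7
eef_pos: [0.6864, -0.1185, 0.1947]
ee_rot: [3.141, -0.0, -2.629]
force: [0.7, -0.6, -1.8]
width: 0.0373
gripper_force: 19.8
```

Emit:
move_arm:
  rows: "0 0 0 0 0 0 0.03"

```text
t: 14.82
eef_pos: [0.6865, -0.1185, 0.1947]
ee_rot: [3.141, -0.0, -2.622]
force: [0.9, 0.2, -0.8]
width: 0.0369
gripper_force: 19.8
```

Run:
```python
from h import *
go(.6964,-.108,.0592,-150)
im,d,c=grab('wrist');cv2.imwrite('pics/w6.png',im)
im,d,c=grab('scene');cv2.imwrite('pics/s6.png',cv2.resize(im[100:300,180:420],None,fx=3,fy=3,interpolation=2))
```

```text
turn tool z -0.23
shift [-0.0138  0.0042  0.1355] yaw -150.23 pos [ 0.6865 -0.1185  0.1947] w 0.0369 t 14.82 q6 -1.16
```

View pics/s6.png

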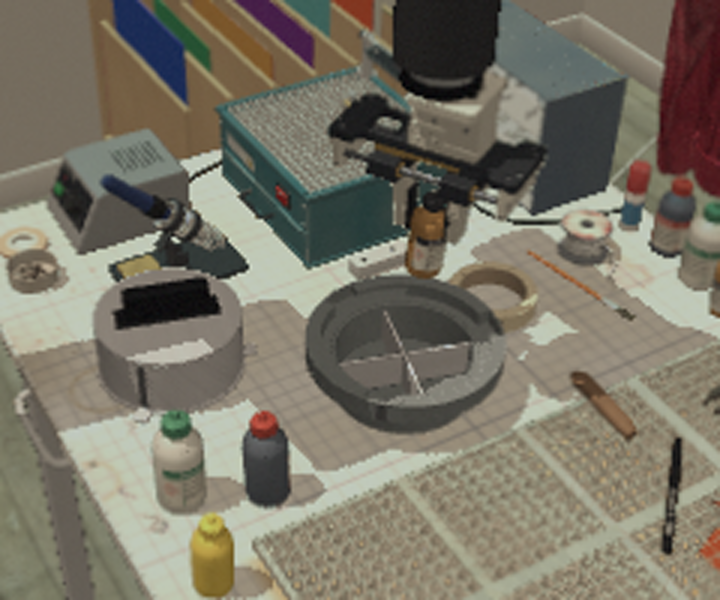

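The scene picture shows the oil bottle held upright at (428,240) over the tub and the lid standing at (165,335). Lowering into cell0.

Emit:
move_arm:
  rows: "0 0 0 -0.0138 0.0042 0 0.03;0 0 0 0 0 0.05 0.03;0 0 0 0 0 0.04 0.03;0 0 0 0 0 0.03 0.03;0 0 0 0 0 0.01 0.03;0 0 0 0 0 0.004 0.03;0 0 0 0 0 0 0.03"

```text
t: 15.8
eef_pos: [0.6975, -0.108, 0.0617]
ee_rot: [-3.141, 0.001, -2.623]
force: [-0.0, 0.7, -0.2]
width: 0.037
gripper_force: 19.8
```

Emit:
move_arm:
  rows: "0 0 0 0 0 0.002 0.03;0 0 0 0 0 0.0005 0.03;0 0 0 0 0 0 0.03;0 0 0 0 0 0 0.056;0 0 0 0 0 0 0.056;0 0 0 0 0 0 0.056;0 0 0 0 0 0 0.056"

```text
t: 16.68
eef_pos: [0.6965, -0.1082, 0.0578]
ee_rot: [3.141, -0.0, -2.623]
force: [-0.1, 0.1, 0.3]
width: 0.0559
gripper_force: 0.0
```

Emit:
move_arm:
  rows: "0 0 0 0 0 -0.02 0.056;0 0 0 0 0 -0.04 0.056;0 0 0 0 0 -0.06 0.056;0 0 0 0 0 -0.06 0.056;0 0 0 0 0 0 0.056"

```text
t: 17.3
eef_pos: [0.6995, -0.1085, 0.2468]
ee_rot: [-3.135, 0.01, -2.623]
force: [-0.4, -1.2, -0.8]
width: 0.0561
gripper_force: 0.0
```

Run:
```python
from h import *
im,d,c=grab('top');P=cloud(d,c);k=(d>0)&(P[...,0]<.5)&(P[...,2]>.04)&(P[...,2]<.12)&(P[...,1]<-.12)&(P[...,1]>-.22)
print('patina',[np.round(P[k&(P[...,0]>.435)&(P[...,2]>.09)].mean(0),4)],'flux',P[k&(P[...,0]<.43)&(P[...,2]>.1)].mean(0).round(4))
T=P[(d>0)&(P[...,0]<.56)&(P[...,0]>.35)&(abs(P[...,1]-.02)<.09)&(P[...,2]>.098)&(P[...,2]<.115)];print('lid fin',cv2.minAreaRect(T[:,:2].astype('f4')),len(T))
go(.463,-.13,.25,-24)
```

```text
patina [array([ 0.4624, -0.1926,  0.0986])] flux [ 0.3891 -0.1592  0.1057]
lid fin ((0.4596034586429596, 0.019300680607557297), (0.018045419827103615, 0.08820022642612457), 74.67169952392578) 163
turn tool z -126.29
shift [-0.2058  0.1155 -0.0069] yaw -150.29 pos [ 0.6979 -0.1082  0.2431] w 0.0558 t 17.35 q6 -1.17
```

Emit:
move_arm:
  rows: "0 0 0 0.052 -0.0024 0 0.065;0 0 0 0.052 -0.0024 0 0.065;0 0 0 0.052 -0.0024 0 0.065;0 0 0 0.052 -0.0024 0 0.065;0 0 0 0 0 0 0.065"

```text
t: 17.98
eef_pos: [0.5176, -0.2208, 0.2385]
ee_rot: [3.141, -0.0, -2.626]
force: [0.8, -0.1, -1.3]
width: 0.065
gripper_force: 0.0
```

Emit:
move_arm:
  rows: "0 0 9 0 0 0 0.065;0 0 9 0 0 0 0.065;0 0 9 0 0 0 0.065;0 0 9 0 0 0 0.065;0 0 9 0 0 0 0.065;0 0 9 0 0 0 0.065;0 0 0 0 0 0 0.065"

```text
t: 18.85
eef_pos: [0.5209, -0.2192, 0.2377]
ee_rot: [-3.141, -0.001, 2.719]
force: [-0.1, -0.6, -0.7]
width: 0.0652
gripper_force: 0.0
```

Run:
```python
from h import *
P,d,im=bottle(.4624,-.1926,.105,'w7')
P,d,im=bottle(.389,-.159,.112,'w7')
go(.4624,-.1926,.059,156)
```

```text
cap 545 [ 0.4633 -0.1913] r 0.0118 zmax 0.1067
body 185 [ 0.4642 -0.1922  0.0211]
cap 524 [ 0.3919 -0.1583] r 0.0127 zmax 0.1137
body 530 [ 0.3904 -0.1589  0.0228]
turn tool z -0.08
shift [0.0642 0.0006 0.1788] yaw 155.92 pos [ 0.5208 -0.2193  0.2378] w 0.0653 t 18.95 q6 -1.94
```

View pics/w7.png

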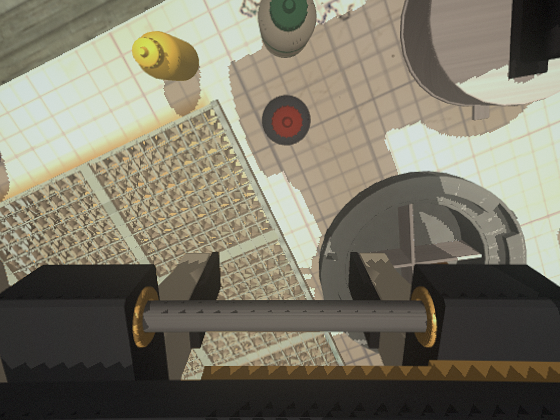

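Patina's red cap is at (287,122), flux at (288,12), and there is room around patina. Grasping it.

Emit:
move_arm:
  rows: "0 0 0 0.0315 0.001 0 0.065;0 0 0 0.0315 0.001 0 0.065;0 0 0 0 0 0.055 0.065;0 0 0 0 0 0.055 0.065;0 0 0 0 0 0.045 0.065;0 0 0 0 0 0.02 0.065;0 0 0 0 0 0.003 0.065;0 0 0 0 0 0 0.065"

```text
t: 19.95
eef_pos: [0.4647, -0.1918, 0.0607]
ee_rot: [3.142, 0.001, 2.719]
force: [0.0, -0.2, 0.5]
width: 0.0649
gripper_force: 0.0
```

Emit:
move_arm:
  rows: "0 0 0 0 0 0 0.035;0 0 0 0 0 0 0.035;0 0 0 0 0 0 0.035;0 0 0 0 0 0 0.035"

```text
t: 20.45
eef_pos: [0.4646, -0.1919, 0.0606]
ee_rot: [3.141, 0.001, 2.718]
force: [-0.3, -1.2, 4.5]
width: 0.0416
gripper_force: 20.0
```

Emit:
move_arm:
  rows: "0 0 0 0 0 -0.01 0.035;0 0 0 0 0 -0.03 0.035;0 0 0 0 0 -0.05 0.035;0 0 0 0 0 -0.04 0.035;0 0 0 -0.0422 0.034 0 0.035;0 0 0 -0.0422 0.034 0 0.035;0 0 0 -0.0422 0.034 0 0.035;0 0 0 0 0 0 0.035"

```text
t: 21.45
eef_pos: [0.624, -0.1498, 0.1888]
ee_rot: [-3.141, -0.001, 2.719]
force: [-1.5, 0.1, -2.1]
width: 0.0416
gripper_force: 19.9
```

Emit:
move_arm:
  rows: "0 0 -9 0 0 0 0.035;0 0 -9 0 0 0 0.035;0 0 -9 0 0 0 0.035;0 0 -9 0 0 0 0.035;0 0 -9 0 0 0 0.035;0 0 -9 0 0 0 0.035;0 0 0 0 0 0 0.035"

```text
t: 22.32
eef_pos: [0.6208, -0.151, 0.1904]
ee_rot: [3.141, -0.0, -2.624]
force: [-0.2, 0.6, -1.9]
width: 0.0414
gripper_force: 19.9
```

Run:
```python
from h import *
go(.622,-.151,.0646,-150)
P,d,im=bottle(.6964,-.108,.099,'w8',zlo=.05)
```

```text
turn tool z -0.37
shift [-0.001  -0.0006  0.1258] yaw -150.37 pos [ 0.6208 -0.151   0.1904] w 0.0414 t 22.32 q6 -1.12Traceback (most recent call last):
  File "<stdin>", line 3, in <module>
  File "h.py", line 40, in bottle
    q=P[k&(P[...,2]>h-.006)&(P[...,2]<h+.012)];print('cap',len(q),np.array(cv2.minEnclosingCircle(q[:,:2].astype('f4'))[0]).round(4),'r %.4f'%cv2.minEnclosingCircle(q[:,:2].astype('f4'))[1],'zmax %.4f'%q[:,2].max())
                                                                                                                                                                                                          ~~~~~~~~~~^^
    return umr_maximum(a, axis, None, out, keepdims, initial, where)
ValueError: zero-size array to reduction operation maximum which has no identity
```

Emit:
move_arm:
  rows: "0 0 0 -0.001 -0.0006 0.04 0.035;0 0 0 0 0 0.04 0.035;0 0 0 0 0 0.03 0.035;0 0 0 0 0 0.01 0.035;0 0 0 0 0 0.004 0.035;0 0 0 0 0 0.002 0.035;0 0 0 0 0 0 0.035;0 0 0 0 0 0 0.035"

```text
t: 23.38
eef_pos: [0.6231, -0.151, 0.0649]
ee_rot: [-3.141, 0.001, -2.623]
force: [0.6, -0.3, -1.4]
width: 0.0411
gripper_force: 19.9
```

Emit:
move_arm:
  rows: "0 0 0 0 0 0.0007 0.035;0 0 0 0 0 0 0.035;0 0 0 0 0 0 0.06;0 0 0 0 0 0 0.06;0 0 0 0 0 0 0.06;0 0 0 0 0 0 0.06"

```text
t: 24.12
eef_pos: [0.6226, -0.151, 0.0632]
ee_rot: [3.142, -0.0, -2.623]
force: [-0.7, 0.0, 0.3]
width: 0.0599
gripper_force: 0.0
```

Emit:
move_arm:
  rows: "0 0 0 0 0 -0.02 0.06;0 0 0 0 0 -0.04 0.06;0 0 0 0 0 -0.06 0.06;0 0 0 0 0 -0.06 0.06;0 0 0 0 0 0 0.06"

```text
t: 24.75
eef_pos: [0.6253, -0.1514, 0.2496]
ee_rot: [-3.136, 0.008, -2.623]
force: [-1.1, 0.1, -0.1]
width: 0.0602
gripper_force: 0.0
```

Run:
```python
from h import *
go(.455,-.159,.25,180)
```

```text
turn tool z 29.73
shift [ 0.1703 -0.0076 -0.0004] yaw -150.27 pos [ 0.6253 -0.1514  0.2496] w 0.0602 t 24.75 q6 -1.12
```

Emit:
move_arm:
  rows: "0 0 0 0.0414 0.0219 0 0.07;0 0 0 0.0414 0.0219 0 0.07;0 0 0 0.0414 0.0219 0 0.07;0 0 0 0.0414 0.0219 0 0.07;0 0 0 0.0414 0.0219 0 0.07;0 0 0 0 0 0 0.07"

```text
t: 25.5
eef_pos: [0.3858, -0.1585, 0.2434]
ee_rot: [3.141, 0.001, -2.624]
force: [1.5, -0.5, 0.5]
width: 0.0702
gripper_force: 0.0
```

Emit:
move_arm:
  rows: "0 0 -10 0 0 0 0.07;0 0 -10 0 0 0 0.07;0 0 -10 0 0 0 0.07;0 0 -10 0 0 0 0.07;0 0 -10 0 0 0 0.07;0 0 -10 0 0 0 0.07;0 0 -10 0 0 0 0.07;0 0 -10 0 0 0 0.07"

```text
t: 26.5
eef_pos: [0.389, -0.1583, 0.2429]
ee_rot: [3.141, 0.0, -1.221]
force: [0.2, 0.0, -1.0]
width: 0.0701
gripper_force: 0.0
```

Emit:
move_arm:
  rows: "0 0 -10 0 0 0 0.07;0 0 0 0 0 0 0.07"

```text
t: 26.75
eef_pos: [0.3889, -0.1584, 0.243]
ee_rot: [3.141, 0.0, -1.054]
force: [0.2, -0.6, -0.6]
width: 0.0699
gripper_force: 0.0
```

Run:
```python
from h import *
go(.391,-.1588,.059,-60)
im,d,c=grab('wrist');cv2.imwrite('pics/w9.png',im)
im,d,c=grab('top');P=cloud(d,c);np.savez('t9.npz',im=im,d=d,**c)
for n,x,y,h in(('oil',.6964,-.108,.099),('pat',.622,-.151,.109)):
    q=P[(d>0)&(np.hypot(P[...,0]-x,P[...,1]-y)<.035)&(P[...,2]>.06)&(P[...,2]<.125)];e=q[q[:,2]>h-.01];print(n,len(q),q.mean(0).round(4),'top',len(e),e.mean(0).round(4) if len(e) else'')
```

```text
turn tool z -0.37
shift [ 0.0014 -0.0016  0.184 ] yaw -60.37 pos [ 0.3889 -0.1584  0.243 ] w 0.0699 t 26.75 q6 0.43
oil 110 [ 0.6931 -0.1083  0.0784] top 28 [ 0.6956 -0.1103  0.0931]
pat 148 [ 0.62   -0.1523  0.0867] top 43 [ 0.6212 -0.1532  0.103 ]
```

Both placed bottles stand upright at the right heights. Grasping flux now.

Emit:
move_arm:
  rows: "0 0 0 0.0014 -0.0016 0.03 0.07;0 0 0 0 0 0.05 0.07;0 0 0 0 0 0.05 0.07;0 0 0 0 0 0.035 0.07;0 0 0 0 0 0.015 0.07;0 0 0 0 0 0.003 0.07;0 0 0 0 0 0 0.07"

```text
t: 27.72
eef_pos: [0.3911, -0.1588, 0.0607]
ee_rot: [-3.141, -0.0, -1.054]
force: [1.0, -0.1, 0.3]
width: 0.0699
gripper_force: 0.0
```

Emit:
move_arm:
  rows: "0 0 0 0 0 0 0.04;0 0 0 0 0 0 0.04;0 0 0 0 0 0 0.04;0 0 0 0 0 0 0.04"

```text
t: 28.22
eef_pos: [0.3909, -0.1589, 0.0608]
ee_rot: [-3.141, -0.0, -1.052]
force: [-1.4, -0.9, 4.3]
width: 0.0468
gripper_force: 20.0
```

Emit:
move_arm:
  rows: "0 0 0 0 0 -0.01 0.04;0 0 0 0 0 -0.04 0.04;0 0 0 0 0 -0.05 0.04;0 0 0 0 0 -0.05 0.04;0 0 0 0.0129 -0.0495 0 0.04;0 0 0 0.0129 -0.0495 0 0.04;0 0 0 0.0129 -0.0495 0 0.04;0 0 0 0.0129 -0.0495 0 0.04"

```text
t: 29.22
eef_pos: [0.5895, -0.105, 0.2108]
ee_rot: [-3.142, 0.0, -1.052]
force: [0.4, -0.4, -0.9]
width: 0.0469
gripper_force: 19.9
```

Emit:
move_arm:
  rows: "0 0 0 0.0129 -0.0495 0 0.04;0 0 0 0 0 0 0.04;0 0 0 0 0 0 0.04"

```text
t: 29.6
eef_pos: [0.6371, -0.0921, 0.2099]
ee_rot: [3.14, 0.001, -1.052]
force: [-0.3, -0.4, -1.3]
width: 0.047
gripper_force: 19.9
```

Run:
```python
from h import *
go(.6377,-.0923,.0648,-60)
im,d,c=grab('wrist');cv2.imwrite('pics/w10.png',im)
```

```text
turn tool z -0.30
shift [ 0.0005 -0.0004  0.1451] yaw -60.30 pos [ 0.6371 -0.0921  0.2099] w 0.0470 t 29.60 q6 0.36
```

View pics/w10.png

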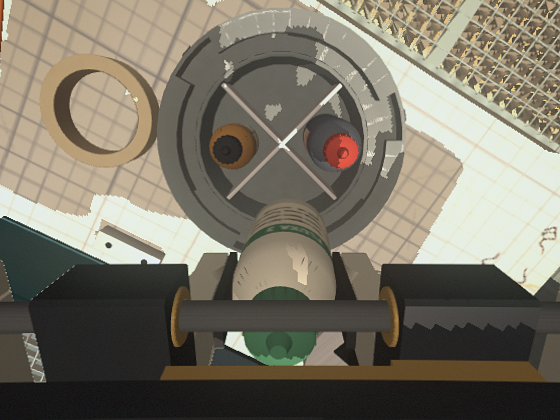

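Oil is upright at (233,148) and patina at (335,140), each in its own cell. Flux hangs over the third cell, so I'm lowering it.

Emit:
move_arm:
  rows: "0 0 0 0.0005 -0.0004 0.05 0.04;0 0 0 0 0 0.04 0.04;0 0 0 0 0 0.03 0.04;0 0 0 0 0 0.015 0.04;0 0 0 0 0 0.006 0.04;0 0 0 0 0 0.003 0.04;0 0 0 0 0 0 0.04;0 0 0 0 0 0 0.04"

```text
t: 30.65
eef_pos: [0.6387, -0.0924, 0.0672]
ee_rot: [-3.14, -0.001, -1.052]
force: [0.3, 0.7, -1.1]
width: 0.047
gripper_force: 19.9
```

Emit:
move_arm:
  rows: "0 0 0 0 0 0.002 0.04;0 0 0 0 0 0.001 0.04;0 0 0 0 0 0 0.04;0 0 0 0 0 0 0.064;0 0 0 0 0 0 0.064;0 0 0 0 0 0 0.064;0 0 0 0 0 0 0.064"

```text
t: 31.52
eef_pos: [0.6382, -0.0924, 0.0632]
ee_rot: [3.141, 0.0, -1.052]
force: [-0.0, 0.2, 0.5]
width: 0.0638
gripper_force: 0.0
```

Emit:
move_arm:
  rows: "0 0 0 0 0 -0.02 0.064;0 0 0 0 0 -0.04 0.064;0 0 0 0 0 -0.06 0.064;0 0 0 0 0 -0.06 0.0876;0 0 0 0 0 0 0.0876"

```text
t: 32.15
eef_pos: [0.6409, -0.0926, 0.2496]
ee_rot: [-3.133, -0.005, -1.052]
force: [0.5, -1.1, -0.7]
width: 0.0785
gripper_force: 0.0
```

Run:
```python
from h import *
im,d,c=grab('top');P=cloud(d,c);cv2.imwrite('pics/t11.png',im)
T=P[(d>0)&(P[...,0]<.56)&(P[...,0]>.34)&(abs(P[...,1]-.02)<.12)&(P[...,2]>.095)&(P[...,2]<.115)];print('lid fin',cv2.minAreaRect(T[:,:2].astype('f4')),len(T))
go(.46,.02,.25,-15)
```

```text
lid fin ((0.4595431685447693, 0.019225556403398514), (0.01818758435547352, 0.08826760947704315), 74.01722717285156) 166
turn tool z -45.29
shift [-0.2023 -0.0621 -0.0038] yaw -60.29 pos [ 0.6394 -0.0923  0.2462] w 0.0826 t 32.20 q6 0.36
```

Emit:
move_arm:
  rows: "0 0 -9 0 0 0 0.0876;0 0 -9 0 0 0 0.0876;0 0 -9 0 0 0 0.0876;0 0 -9 0 0 0 0.0876;0 0 -9 0 0 0 0.0876;0 0 0 0 0 0 0.0876"

```text
t: 32.95
eef_pos: [0.6377, -0.0924, 0.2419]
ee_rot: [3.141, 0.002, -0.268]
force: [-0.7, -0.4, -0.0]
width: 0.0876
gripper_force: 0.0
```

Emit:
move_arm:
  rows: "0 0 0 -0.0508 -0.015 0 0.0876;0 0 0 -0.0508 -0.015 0 0.0876;0 0 0 -0.0508 -0.015 0 0.0876;0 0 0 -0.0508 -0.015 0 0.0876;0 0 0 0 0 0 0.0876"

```text
t: 33.58
eef_pos: [0.4555, 0.02, 0.2435]
ee_rot: [-3.141, -0.0, -0.268]
force: [1.1, -0.1, 0.1]
width: 0.0879
gripper_force: 0.0
```

```bash
cat >> h.py <<'E'
def fin(P,d,x,y,zt):
    T=P[(d>0)&(np.hypot(P[...,0]-x,P[...,1]-y)<.075)&(abs(P[...,2]-zt)<.006)]
    print('fin',len(T),cv2.minAreaRect(T[:,:2].astype('f4')))
    T=P[(d>0)&(np.hypot(P[...,0]-x,P[...,1]-y)<.1)&(abs(P[...,2]-zt+.036)<.006)]
    print('lidtop',len(T),cv2.minEnclosingCircle(T[:,:2].astype('f4')))
E
python3 - <<'E'
from h import *
im,d,c=grab('wrist');cv2.imwrite('pics/w12.png',im);P=cloud(d,c);fin(P,d,.4595,.0192,.108)
im,d,c=grab('top');P=cloud(d,c);cv2.imwrite('pics/t12.png',cv2.resize(im[130:290,200:420],None,fx=3.6,fy=3.6,interpolation=2))
for n,x,y,h in(('oil',.6964,-.108,.099),('pat',.622,-.151,.109),('flux',.6377,-.0923,.116)):
    q=P[(d>0)&(np.hypot(P[...,0]-x,P[...,1]-y)<.03)&(P[...,2]>.06)&(P[...,2]<.125)];e=q[q[:,2]>h-.01];print(n,len(q),q.mean(0).round(4),'top',len(e),e.mean(0).round(4) if len(e) else'')
go(.4595,.0192,.0875,-15)
E
```

```text
fin 2040 ((0.46049532294273376, 0.02064342424273491), (0.017998075112700462, 0.08837342262268066), 74.11282348632812)
lidtop 18381 ((0.45998600125312805, 0.020927196368575096), 0.07851654291152954)
oil 105 [ 0.6937 -0.1082  0.0792] top 31 [ 0.6952 -0.1086  0.0933]
pat 147 [ 0.62   -0.1524  0.0867] top 37 [ 0.6209 -0.1531  0.1044]
flux 181 [ 0.6335 -0.093   0.0916] top 46 [ 0.6367 -0.0932  0.1106]
turn tool z -0.37
shift [ 0.0016 -0.0002  0.156 ] yaw -15.37 pos [0.4579 0.0194 0.2435] w 0.0875 t 33.67 q6 0.83
```

View pics/t12.png

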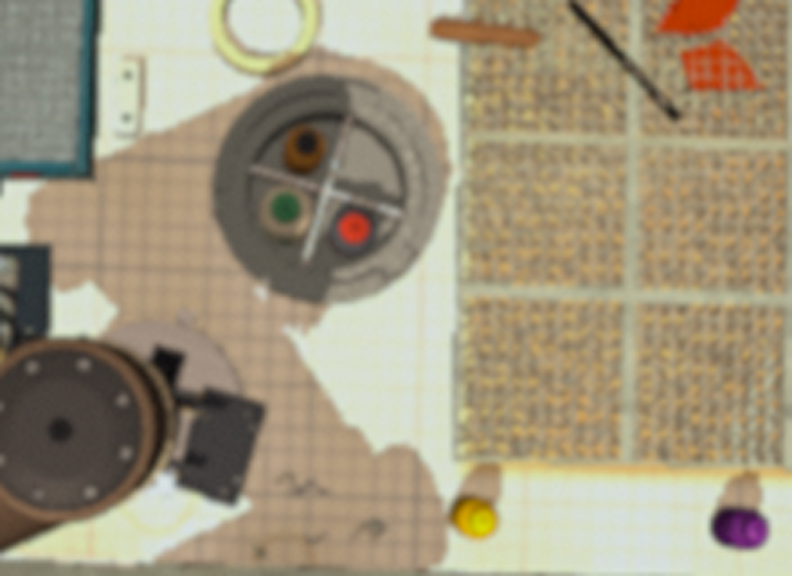

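All three stand in separate cells: oil at (303,148), flux at (286,208), patina at (355,228). The lid hasn't moved. Gripping it again.

Emit:
move_arm:
  rows: "0 0 0 0.0013 -0.0008 0.05 0.0876;0 0 0 0 0 0.05 0.0876;0 0 0 0 0 0.04 0.0876;0 0 0 0 0 0.014 0.0876;0 0 0 0 0 0.001 0.0876;0 0 0 0 0 0 0.0876"
  squeeze: 35

```text
t: 34.42
eef_pos: [0.4607, 0.0197, 0.0895]
ee_rot: [-3.141, -0.002, -0.267]
force: [0.4, -0.3, 0.0]
width: 0.0876
gripper_force: 0.0
```

Emit:
move_arm:
  rows: "0 0 0 0 0 0 0.01;0 0 0 0 0 0 0.01;0 0 0 0 0 0 0.01;0 0 0 0 0 0 0.01;0 0 0 0 0 0 0.01;0 0 0 0 0 0 0.01;0 0 0 0 0 0 0.01;0 0 0 0 0 0 0.01"

```text
t: 35.42
eef_pos: [0.4597, 0.0196, 0.0884]
ee_rot: [-3.141, -0.0, -0.267]
force: [-0.2, 1.1, -0.9]
width: 0.0178
gripper_force: 35.0
```

Emit:
move_arm:
  rows: "0 0 0 0 0 -0.05 0.01;0 0 0 0 0 -0.06 0.01;0 0 0 0 0 -0.05 0.01;0 0 0 0.0466 0.018 0 0.01;0 0 0 0.0466 0.018 0 0.01;0 0 0 0.0466 0.018 0 0.01;0 0 0 0.0466 0.018 0 0.01;0 0 0 0.0466 0.018 0 0.01"

```text
t: 36.42
eef_pos: [0.6613, -0.1298, 0.2472]
ee_rot: [3.141, 0.002, -0.267]
force: [0.2, 0.0, -2.0]
width: 0.0176
gripper_force: 35.0
```

Emit:
move_arm:
  rows: "0 0 0 0 0 0 0.01;0 0 0 0 0 0 0.01"

```text
t: 36.67
eef_pos: [0.6599, -0.1289, 0.2469]
ee_rot: [3.141, 0.003, -0.268]
force: [-0.3, 0.0, -1.8]
width: 0.0176
gripper_force: 35.0
```

Run:
```python
from h import *
go(.6604,-.1287,.1404,-15)
s=arm.get_state();im,d,c=grab('wrist');cv2.imwrite('pics/w13.png',im);P=cloud(d,c);z=s['eef_pos'][2]+.0196;fin(P,d,s['eef_pos'][0],s['eef_pos'][1],z)
im,d,c=grab('top');P=cloud(d,c);fin(P,d,s['eef_pos'][0],s['eef_pos'][1],z)
```

```text
turn tool z -0.34
shift [ 0.0005 -0.0003  0.1065] yaw -15.34 pos [ 0.6599 -0.1289  0.2469] w 0.0176 t 36.67 q6 1.21
fin 6300 ((0.6626462340354919, -0.13177238404750824), (0.037798117846250534, 0.08413965255022049), 86.43280029296875)
lidtop 33970 ((0.6609323024749756, -0.12951374053955078), 0.07830550521612167)
fin 41 ((0.6246565580368042, -0.12032091617584229), (0.016647571697831154, 0.01913803443312645), 73.49638366699219)
lidtop 730 ((0.6559910178184509, -0.1297212541103363), 0.07710542529821396)
```

View pics/w13.png

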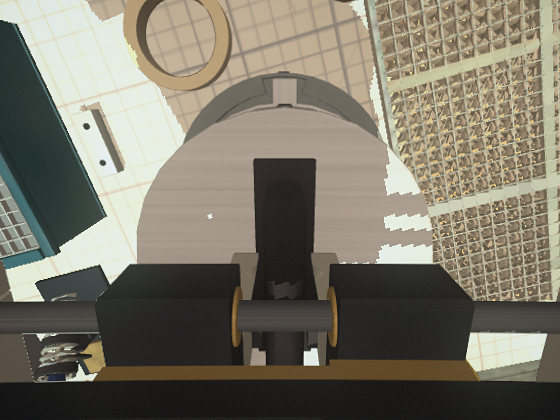

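The lug at (284,90) lines up with the tub slot. Lowering, gently at the end.

Emit:
move_arm:
  rows: "0 0 -0.3 0.0004 -0.0002 0.03 0.01;0 0 0 0 0 0.03 0.01;0 0 0 0 0 0.02 0.01;0 0 0 0 0 0.008 0.01;0 0 0 0 0 0.006 0.01;0 0 0 0 0 0.005 0.01;0 0 0 0 0 0 0.01;0 0 0 0 0 0 0.01"

```text
t: 37.78
eef_pos: [0.6612, -0.1288, 0.1499]
ee_rot: [-3.141, -0.001, -0.262]
force: [0.2, 0.1, -2.6]
width: 0.0178
gripper_force: 35.0
```

Emit:
move_arm:
  rows: "0 0 0 -0.0006 0 0.004 0.01;0 0 0 0 0 0.003 0.01;0 0 0 0 0 0.0025 0.01;0 0 0 0 0 0 0.01;0 0 0 0 0 0 0.01"

```text
t: 38.4
eef_pos: [0.6603, -0.1286, 0.1404]
ee_rot: [3.141, -0.0, -0.262]
force: [-4.1, 1.3, 5.3]
width: 0.0183
gripper_force: 35.0
```

Emit:
move_arm:
  rows: "0 0 5 0 0 0 0.01;0 0 8 0 0 0 0.01;0 0 8 0 0 0 0.01;0 0 8 0 0 0 0.01;0 0 8 0 0 0 0.01;0 0 0 0 0 0 0.01;0 0 0 0 0 0 0.01"

```text
t: 39.28
eef_pos: [0.661, -0.1287, 0.1404]
ee_rot: [-3.141, -0.001, -0.905]
force: [-0.2, -0.6, 5.0]
width: 0.0177
gripper_force: 35.0
```

Emit:
move_arm:
  rows: "0 0 0 0 0 0 0.0876;0 0 0 0 0 0 0.0876;0 0 0 0 0 0 0.0876;0 0 0 0 0 0 0.0876;0 0 0 0 0 0 0.0876;0 0 0 0 0 0 0.0876;0 0 0 0 0 0 0.0876"

```text
t: 40.15
eef_pos: [0.6604, -0.1286, 0.1399]
ee_rot: [-3.142, -0.0, -0.908]
force: [0.2, -0.5, -0.7]
width: 0.0825
gripper_force: 0.0
```

Emit:
move_arm:
  rows: "0 0 0 0 0 -0.03 0.0876;0 0 0 0 0 -0.05 0.0876;0 0 0 0 0 -0.06 0.0876;0 0 0 -0.05 0 -0.01 0.0876;0 0 0 0 0 0 0.0876;0 0 0 0 0 0 0.0876"

```text
t: 40.9
eef_pos: [0.6295, -0.089, 0.29]
ee_rot: [-3.141, -0.0, -0.907]
force: [-0.2, -1.4, 0.6]
width: 0.0875
gripper_force: 0.0
```

Run:
```python
from h import *
s=arm.get_state();print(s['eef_pos'],s['width'],s['qd'].round(3))
im,d,c=grab('wrist');cv2.imwrite('pics/w14.png',im);P=cloud(d,c);fin(P,d,.66,-.129,.16)
k=(d>0)&(np.hypot(P[...,0]-.66,P[...,1]+.129)<.072)&(abs(P[...,2]-.124)<.008);q=P[k];A=np.c_[q[:,:2]-[.66,-.129],np.ones(len(q))];print('plane',np.linalg.lstsq(A,q[:,2],rcond=None)[0].round(4))
```

```text
[ 0.62950088 -0.08898979  0.29002043] 0.08754694477354698 [-0.012  0.023  0.002 -0.001 -0.001  0.002]
fin 2463 ((0.6614368557929993, -0.12910757958889008), (0.017826087772846222, 0.0884140282869339), 38.606224060058594)
lidtop 21908 ((0.6614622473716736, -0.12853731215000153), 0.07869967818260193)
plane [0.0008 0.0019 0.1251]
```

View pics/w14.png

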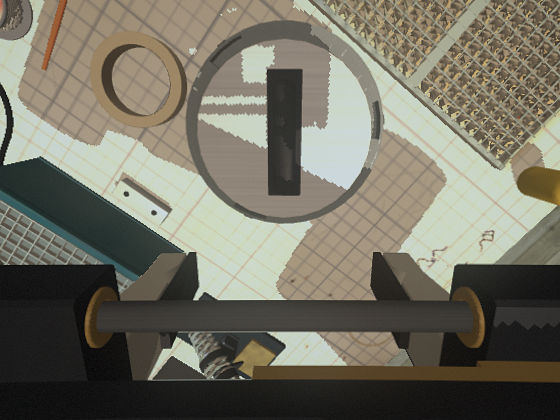

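The lid is level and seated, with its top at 0.125 m. It is turned about -0.63 rad, so the lugs are under the roofs, and the gripper is clear.

```bash
python3 -c "
from station import arm
print(arm.job_done())"
```

```text
the job is handed in; nothing more can be done
None
```

I handed the job in at about 41 s without seeing a verdict: the flux, patina and oil bottles (no glue stick was at the front) stand in separate compartments of the tub, and the lid is back on level and locked at about -0.63 rad.

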